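# Nest the graded cans of a jacketed cooling bath

## Robot

A 6-joint arm with a two-finger parallel gripper is mounted at the origin on the work surface. World frame = base frame: x ahead of the robot, y to its left, z up, the work surface at z = 0. Lengths are in mm, angles in rad, forces in N, time in s.
With the tool pointing down it reaches from about 275 to 825 mm from the base axis. Payload 4.9 kg.
Tool frame: the origin (TCP) lies at the very end of the fingers, on their centre line; the grasp point (between the pads) lies 19 mm behind it; z points along the fingers, y is the direction in which the jaws open and shut (so a half turn about z gives the same grasp; the last joint's range is limited). The gripper opens to 85 mm and grips with 20 to 120 N. Pads are 22 mm wide; open, the fingers measure 114 mm over their backs; the gripper's body (76 mm by 85 mm) begins 54 mm behind the grasp point. The pads swing forward as they close: fully open they stand 13 mm farther back than shut.
Start: joints at [-1.264, 0.326, -0.193, 1.052, 0, 1.437], TCP at [234.678, -497.438, 231.281] pointing down, gripper open.
Joint ranges: [-2.65, 2.65], [-0.97, 1.79], [-1.3, 1.35], [-1.93, 2.1], [-1.47, 1.37], [-3.14, 3.14]. Speed limits (rad/s): [2.57, 2.57, 3.14, 3.14, 3.14, 3.14].

## Interface

Orientations are given as [roll, pitch, yaw] about the fixed x, y, z axes, in that order (R = Rz(yaw) Ry(pitch) Rx(roll)).
In Python, from bench import bot, solve_ik, imaging gives the robot as it stands. Calls block until the motion is done:
- bot.move_ptp(position, orientation): joint-space move of the TCP to a pose.
- bot.movel(position, rot=None, max_speed=150, threshold=None): straight line of the TCP; rot=None keeps the orientation; max_speed is the mean speed in mm/s. With threshold (N) it stops when the force on the tool has changed by that much, and returns True; else False.
- bot.move_j(angles): joint-space move.
- bot.grip(opening, effort=None): opening from 0.0 (shut) to 1.0 (fully open); effort is the grip in N (None keeps the last); returns when the fingers have stopped.
- bot.dwell(seconds).
- solve_ik(position, orientation): joint angles nearest the present ones, or None.
- bot.get_state(): the state.
- imaging.capture(name): name is "scene" or "side" or "wrist"; returns the picture (384x512x3 uint8, blue, green, red); there is no depth.
- imaging.camera_model(name): a dict with "K" (3x3 intrinsics, pixels), "k1" (the pictures are not rectified: a ray, as slopes to the right and down, at radius r is drawn at 1 + k1 r^2 times it, then the intrinsics apply), "position" and "rotation" of the camera in the world. Camera axes: x right, y up, looking along -z (the intrinsics and any distortion apply to the point x, -y, -z); pixel columns grow to the right and rows downward; lengths in mm; the calibration is good to about 2 mm. A picture is of the moment at which its call begins: read the wrist's pose just before it. camera_model takes no time and is no camera call; for the wrist camera it gives the pose at the moment of the call.
A pose or a line that the arm cannot do raises bot.IKError and nothing moves.
- bot.sign_off(): hands the job in, once; it reports no verdict.
The state is a dict: "t": time; "qpos": joint angles; "joint_velocities": joint speeds; "effort": joint torques, N m; "tcp_pos": TCP position; "orientation": TCP orientation; "contact_force": force on the tool from outside, world axes, zero at the start; "wrist_torque": the same for the moment, N m; "opening": opening from 0.0 (shut) to 1.0 (fully open).
Only numpy, scipy, OpenCV 4.12 (cv2) and the standard library are available. Lean on these libraries where they do the work, as an engineer would, in place of code of your own. Each camera call takes 0.05 s, during which the arm holds its last target.

## Task

Set up the jacketed cooling bath: first stand the widest steel can upright in the middle of the black bucket, then stand the middle-sized can fully down inside it, and then the narrowest can fully down inside that one. Set each can down rather than dropping it, don't tip any of them over, and leave the other things on the bench where they are.

Things in the scene. Friction and masses are not known exactly. Their poses are not given: they have to be found in the camera images.
- bucket: Low round black bucket (open bowl), fixed to the bench; rim outer diameter 168 mm, inner diameter about 152 mm at the rim, height 50 mm. Its flat inner floor is 6 mm above the bench and about 116 mm across, the sides slope outwards. Origin: centre of its underside, on the bench; z up.
- wide_mid (a point): The widest and lowest of three plain stainless-steel cans: straight round, open at the top, flat bottom, outer diameter 64 mm, height 60 mm, wall 3 mm, base 4 mm thick (inner diameter 58 mm), about 220 g. Starts empty and upright on the bench. The point is on its axis half-way up (30 mm above its underside and below its rim); z up along the axis. Where each can stands among the three places is drawn anew.
- middle_mid (a point): The middle-sized of three plain stainless-steel cans: straight round, open at the top, flat bottom, outer diameter 47 mm, height 80 mm, wall 3 mm, base 4 mm thick (inner diameter 41 mm), about 180 g. Starts empty and upright on the bench. The point is on its axis half-way up (40 mm above its underside and below its rim); z up along the axis. Fits in the widest with 5.5 mm of play all round; nested, its rim stands 24 mm above the widest can's rim.
- narrow_mid (a point): The narrowest and tallest of three plain stainless-steel cans: straight round, open at the top, flat bottom, outer diameter 31 mm, height 100 mm, wall 3 mm, base 4 mm thick (inner diameter 25 mm), about 120 g. Starts empty and upright on the bench. The point is on its axis half-way up (50 mm above its underside and below its rim); z up along the axis. Fits in the middle-sized with 5 mm of play all round; nested, its rim stands 24 mm above that can's rim.
- vial_mid (a point): Bystander: small amber vial with a white cap, 24 mm across, 45 mm tall, loose, upright on the bench among the cans; point at its centre.
- reagent_mid (a point): Bystander: clear bottle with a blue cap, 60 mm across, 120 mm tall, loose; point on its axis 60 mm up.
- beaker_mid (a point): Bystander: open glass beaker, 70 mm across, 85 mm tall, loose; point on its axis half-way up.
- dish_mid (a point): Bystander: closed flat clear culture dish, 92 mm across, 17 mm tall, loose; point at its centre.
- scoop_mid (a point): Bystander: thin steel lab spatula, 185 mm long, 14 mm wide, 5 mm high, lying flat to the left of the bucket, loose; point at its middle.
Not all that is in view belongs to the job. What is shaped like the part that bears narrow_mid but purple is not meant.

How it is judged (in metres and radians):
On the way, in this order (a step that is already met when the one before it is completed fails the run):
1. the widest can stands upright in the middle of the bucket, let go (horizontal distance between wide_mid and bucket below 0.02 m and z of wide_mid in the frame of bucket between 0.032 and 0.04 m and angle between wide_mid's own z axis and vertical below 0.12 rad and contact force between the fingers and wide below 0.2 N), for 0.2 s.
2. then the middle-sized can stands fully down inside the widest, let go (horizontal distance between middle_mid and wide_mid below 0.008 m and z of middle_mid in the frame of wide_mid between 0.01 and 0.018 m and angle between middle_mid's own z axis and vertical below 0.12 rad and contact force between the fingers and middle below 0.2 N), for 0.2 s.
3. then the narrowest can stands fully down inside the middle-sized, let go (horizontal distance between narrow_mid and middle_mid below 0.008 m and z of narrow_mid in the frame of middle_mid between 0.01 and 0.018 m and angle between narrow_mid's own z axis and vertical below 0.12 rad and contact force between the fingers and narrow below 0.2 N), for 0.2 s.
At the end, for the whole second after the job is handed in: The widest can stands on the bucket's floor within 20 mm of its centre, the middle-sized can stands on the widest can's floor and the narrowest on the middle-sized can's floor (heights within 4 mm), all upright within 0.12 rad, let go and at rest; nothing else was moved (all of step 1 and all of step 2 and all of step 3 and linear speed of each of wide, middle, narrow below 0.02 m/s); the robot touches nothing.
It fails at once if a bystander was moved more than 30 mm (distance of any of vial_mid, reagent_mid, beaker_mid, dish_mid, scoop_mid from where it was at the start of the episode above 0.03 m).
It fails at once if a bystander was tipped over (angle between any of vial_mid, reagent_mid, beaker_mid, dish_mid's own z axis and vertical above 0.5 rad).
It fails at once if a can was tipped (more than 0.7 rad) (angle between any of wide_mid, middle_mid, narrow_mid's own z axis and vertical above 0.7 rad).
It fails at once if a can was dropped (over 0.7 m/s out of the fingers, a fall of about 25 mm) ((linear speed of wide above 0.7 m/s and contact force between the fingers and wide below 0.1 N) or (linear speed of middle above 0.7 m/s and contact force between the fingers and middle below 0.1 N) or (linear speed of narrow above 0.7 m/s and contact force between the fingers and narrow below 0.1 N)).
It also fails if it takes over 72 s, if anything falls off the work surface, if the arm or the gripper's body presses on something with over 40 N, if the wrist force passes 120 N, or if a joint passes its speed limit or range.

## Working session

There is one attempt and no reset: what is moved stays moved. The work goes in short steps, each a Python script; the robot and the scene stay as the last script left them, time stands still between calls to the robot, and variables do not carry over. Pictures are saved under pics/ and viewed, and the job is handed in when it is done.

```bash
ls; mkdir -p pics; python3 - <<'E'
from bench import bot, imaging
import cv2
for n in("scene","side","wrist"):
    m=imaging.camera_model(n); im=imaging.capture(n); cv2.imwrite(f"pics/{n}0.png",im)
    print(n,m)
print(bot.get_state())
E
```

```text
pics
scene {'K': array([[412.19767118,   0.        , 256.21745892],
       [  0.        , 412.19767118, 193.58565379],
       [  0.        ,   0.        ,   1.        ]]), 'k1': -0.008023835996520746, 'position': array([1257.76794602, -428.17165879,  723.69413727]), 'rotation': array([ 0.88537721, -0.02178405,  0.99151889])}
side {'K': array([[391.02049024,   0.        , 251.49303698],
       [  0.        , 391.02049024, 191.78702273],
       [  0.        ,   0.        ,   1.        ]]), 'k1': -0.0704541007216508, 'position': array([429.20946384, 977.91459891, 644.78132039]), 'rotation': array([ 1.03097415,  0.00904874, -2.95763221])}
wrist {'K': array([[334.15125357,   0.        , 253.42495146],
       [  0.        , 334.15125357, 192.16353586],
       [  0.        ,   0.        ,   1.        ]]), 'k1': -0.09291188361117013, 'position': array([ 303.10984755, -464.82988082,  372.28145807]), 'rotation': array([-0.29804103,  0.00178272, -1.12955303])}
{'t': 0.15, 'qpos': array([-1.26421954e+00,  3.26791710e-01, -1.93334623e-01,  1.05200048e+00,
       -1.46214637e-05,  1.43659618e+00]), 'joint_velocities': array([ 0.00030287, -0.00065009,  0.00205819, -0.00162133, -0.00169491,
       -0.00087519]), 'effort': array([ 5.73157322e-04, -4.43703818e+01,  2.62665081e+01,  1.04390588e-02,
       -1.55850821e-04,  6.91504368e-06]), 'tcp_pos': array([ 234.52753013, -497.01149088,  230.67929663]), 'orientation': array([-3.14027217e+00, -1.63526005e-04,  4.40776834e-01]), 'contact_force': array([ 0.14422556, -0.53924587, -0.74899409]), 'wrist_torque': array([ 0.01765505, -0.01396914,  0.02887282]), 'opening': 1.0033825202080764}
```

View pics/scene0.png

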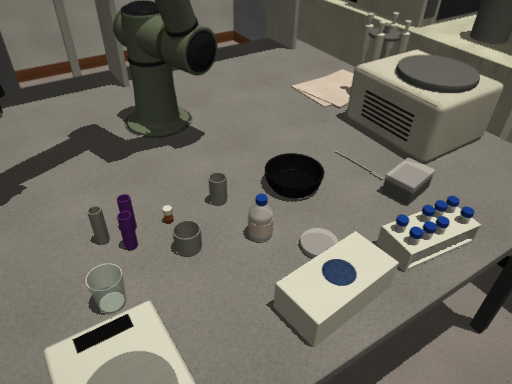

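View pics/side0.png

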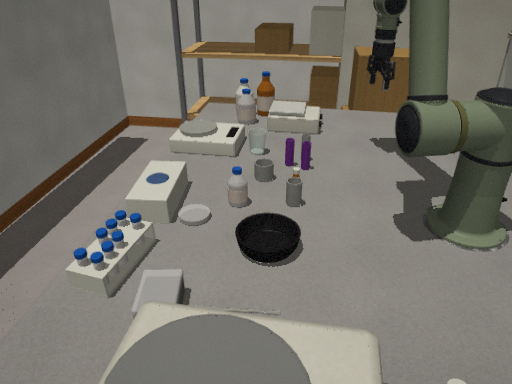

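View pics/wrist0.png

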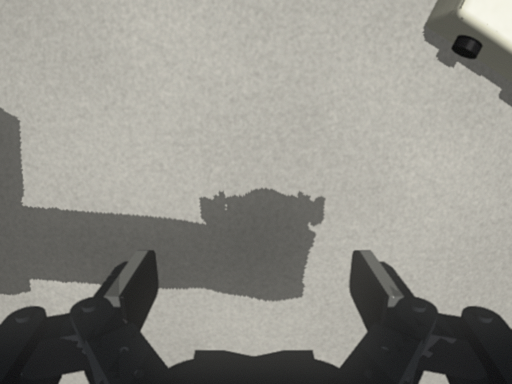

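The scene view shows the narrow can near (99,225), two purple decoys at (126,212) and (130,230), and the wide can at (187,238). The middle can is at (218,189), the vial at (168,214), the bucket at (294,176) and the reagent bottle at (261,219). Next I get rough positions by casting rays.

```bash
cat > h.py <<'E'
import numpy as np, cv2
from scipy.spatial.transform import Rotation as R
from bench import bot, imaging, solve_ik
def ray(m,uv):
    K=m['K']; d=np.array([(uv[0]-K[0,2])/K[0,0],(uv[1]-K[1,2])/K[1,1]]); u=d.copy()
    for _ in range(20): u=d/(1+m['k1']*(u@u))
    return R.from_euler('xyz',m['rotation']).as_matrix()@np.array([u[0],-u[1],-1.])
def pt(m,uv,z):
    r=ray(m,uv); p=m['position']; return p+r*(z-p[2])/r[2]
def proj(m,P):
    c=R.from_euler('xyz',m['rotation']).as_matrix().T@(np.array(P)-m['position'])
    u=np.array([c[0],-c[1]])/-c[2]; u=u*(1+m['k1']*(u@u))
    return m['K'][:2,:2]@u+m['K'][:2,2]
E
python3 - <<'E'
from h import *
import json
s=imaging.camera_model("scene"); d=imaging.camera_model("side")
print("scene")
for n,uv,z in [("wide",(187,227),60),("middle",(218,179),80),("narrow",(97,211),100),("purA",(125,200),100),("purB",(126,215),100),("vial",(168,209),45),("bucket",(294,170),50),("reag",(262,200),120),("beaker",(106,277),85),("dish",(319,240),17)]:
    print(n,pt(s,uv,z).round())
print("side")
for n,uv,z in [("wide",(264,164),60),("middle",(294,182),80),("purA",(290,141),100),("purB",(306,144),100),("vial",(296,171),45),("bucket",(268,229),50),("reag",(237,170),120)]:
    print(n,pt(d,uv,z).round())
for n in("scene","side"):
    im=cv2.imread(f"pics/{n}0.png")
    c=im[150:330,60:360] if n=="scene" else im[110:290,150:350]
    cv2.imwrite(f"pics/{n}0z.png",cv2.resize(c,None,fx=2.6,fy=2.6,interpolation=cv2.INTER_CUBIC))
E
```

```text
scene
wide [ 604. -174.   60.]
middle [505. -37.  80.]
narrow [ 490. -338.  100.]
purA [ 486. -272.  100.]
purB [ 537. -287.  100.]
vial [ 507. -180.   45.]
bucket [545. 182.  50.]
reag [673. -14. 120.]
beaker [ 673. -378.   85.]
dish [768.  90.  17.]
side
wide [ 605. -163.   60.]
middle [494. -24.  80.]
purA [ 532. -274.  100.]
purB [ 475. -258.  100.]
vial [ 498. -160.   45.]
bucket [541. 178.  50.]
reag [658.   5. 120.]
```

View pics/scene0z.png

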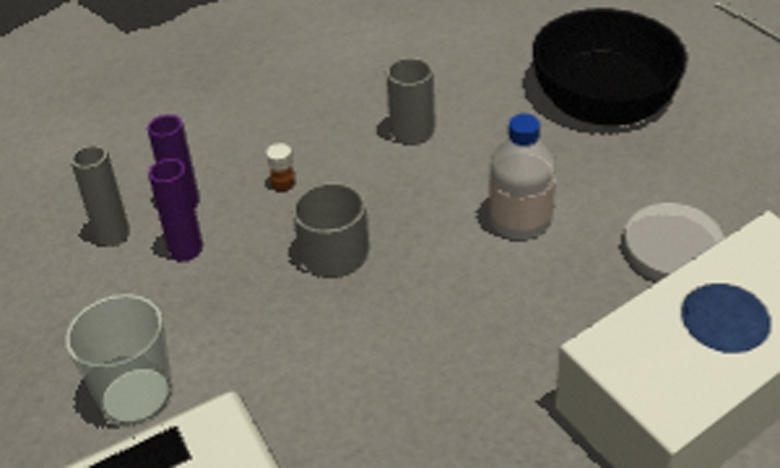

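```bash
python3 - <<'E'
from h import *
import pickle
V={}
for i,(p) in enumerate([(470,-180,300),(470,60,300)]):
    bot.move_ptp(list(p),[np.pi,0,0]); bot.dwell(0.2)
    m=imaging.camera_model("wrist"); im=imaging.capture("wrist"); cv2.imwrite(f"pics/w{i+1}.png",im); V[i]=m
    print(m['position'],m['rotation'],bot.get_state()['t'],bot.get_state()['tcp_pos'])
    for q in [(604,-174,60),(505,-37,80),(490,-338,100),(545,182,50)]: print(proj(m,q).round())
pickle.dump(V,open("V.pkl","wb"))
E
```

```text
[ 545.44567854 -180.52370872  441.41841209] [-2.98690342e-01  1.03780502e-04 -1.57178130e+00] 1.8833 [ 469.74710733 -180.70800487  299.82690043]
[247.  34.]
[122. 130.]
[404. 147.]
[-39. 100.]
[546.02097709  58.98500794 441.59163804] [-2.98371729e-01 -2.09777108e-04 -1.57263714e+00] 3.0833 [470.28061493  58.88400816 299.9196471 ]
[463.  41.]
[342. 130.]
[591. 152.]
[146.  92.]
```

View pics/w1.png

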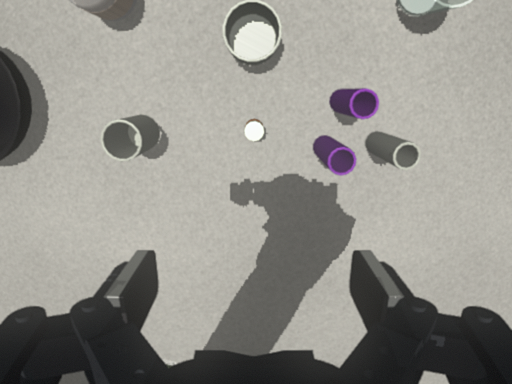

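View pics/w2.png

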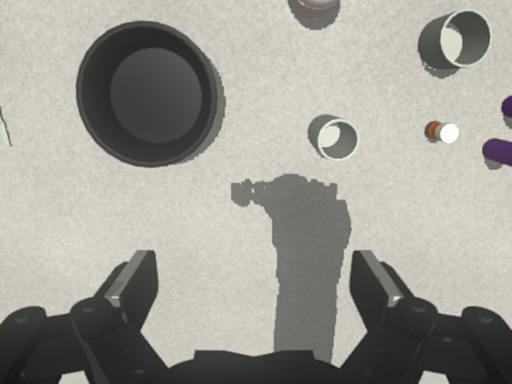

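Wrist view 1 shows these rim centres: wide ~(252,33), middle ~(122,140), narrow ~(406,155), purples at (363,103) and (341,160), and the vial at (254,130). View 2 shows the bucket rim ~(147,94), middle ~(336,138) and wide ~(465,39). I'll refine these with ellipse fits on the bright rims.

```bash
cat >> h.py <<'E'
def rimfit(im,m,guess,z,rad,tag=None,thr=None):
    """bright rim: outer contour around guess pixel, ray cast points on plane z, circle fit with known radius"""
    from scipy.optimize import least_squares
    P=pt(m,guess,z); g=cv2.cvtColor(im,cv2.COLOR_BGR2GRAY).astype(float)
    g=cv2.GaussianBlur(g,(3,3),0)
    best=None
    # radial brightest point near the mid wall radius, sampled in the plane
    for it in range(4):
        pts=[]
        for a in np.linspace(0,2*np.pi,90,endpoint=False):
            rr=np.arange(rad-6,rad+5,.4)
            uv=np.array([proj(m,[P[0]+r*np.cos(a),P[1]+r*np.sin(a),z]) for r in rr],np.float32)
            v=cv2.remap(g.astype(np.float32),uv[:,0].reshape(1,-1).copy(),uv[:,1].reshape(1,-1).copy(),cv2.INTER_LINEAR,borderMode=cv2.BORDER_REPLICATE)[0]
            ok=(uv[:,0]>1)&(uv[:,0]<510)&(uv[:,1]>1)&(uv[:,1]<382)
            if not ok.all(): continue
            k=v.argmax()
            if 0<k<len(v)-1 and v[k]-np.median(v)>8: pts.append([P[0]+rr[k]*np.cos(a),P[1]+rr[k]*np.sin(a)])
        pts=np.array(pts)
        if len(pts)<10: return None
        f=least_squares(lambda q:np.hypot(pts[:,0]-q[0],pts[:,1]-q[1])-q[2],[P[0],P[1],rad-1.5],loss='soft_l1',f_scale=.7)
        P=np.array([f.x[0],f.x[1],z])
    return f.x.round(1),len(pts)
E
python3 - <<'E'
from h import *
import pickle
V=pickle.load(open("V.pkl","rb")); 
i1,i2=cv2.imread("pics/w1.png"),cv2.imread("pics/w2.png")
for n,i,uv,z,r in [("wide",0,(252,33),60,32),("wide",1,(465,39),60,32),("middle",0,(122,140),80,23.5),("middle",1,(337,138),80,23.5),("narrow",0,(406,155),100,15.5)]:
    print(n,i,pt(V[i],uv,z).round(1),rimfit([i1,i2][i],V[i],uv,z,r))
print("purples",pt(V[0],(363,103),100).round(),pt(V[0],(341,160),100).round(),"vial",pt(V[0],(254,130),45).round(),pt(V[1],(449,132),45).round())
g=cv2.cvtColor(i2,cv2.COLOR_BGR2GRAY)
mask=(g<60).astype(np.uint8); mask[250:]=0
mask=cv2.morphologyEx(mask,cv2.MORPH_OPEN,np.ones((5,5)))
cs,_=cv2.findContours(mask,cv2.RETR_EXTERNAL,cv2.CHAIN_APPROX_NONE)
c=max([c for c in cs if cv2.pointPolygonTest(c,(147,94),False)>0],key=cv2.contourArea)
print(cv2.boundingRect(c))
W=np.array([pt(V[1],p[0],50)[:2] for p in c],np.float32)
print("bucket enc",cv2.minEnclosingCircle(W),cv2.fitEllipse(W), pt(V[1],(156,96),6))
E
```

```text
wide 0 [ 604.9 -179.    60. ] (array([ 608.7, -178.5,   30.1]), 48)
wide 1 [ 606.2 -176.2   60. ] (array([ 608.2, -178.9,   30.3]), 69)
middle 0 [494.2 -36.1  80. ] (array([494. , -33.8,  21.8]), 88)
middle 1 [496.2 -31.9  80. ] (array([494. , -34.2,  21.9]), 64)
narrow 0 [ 481.2 -341.5  100. ] (array([ 480.7, -342.7,   14.1]), 70)
purples [ 534. -290.  100.] [ 475. -272.  100.] vial [ 500. -181.   45.] [ 500. -180.   45.]
(82, 27, 129, 133)
bucket enc ((540.8311767578125, 183.28199768066406), 75.94422149658203) ((541.5852661132812, 182.80628967285156), (147.9575958251953, 150.60826110839844), 150.4320526123047) [540.23179821 182.79813182   6.        ]
```

```bash
cat >> h.py <<'E'
def st(tag=""):
    s=bot.get_state(); print(tag,"t",round(s['t'],2),"tcp",s['tcp_pos'].round(1),"op",round(s['opening'],3),"F",s['contact_force'].round(1)); return s
def pick(x,y,z,yaw,op,zl,eff=40):
    o=[np.pi,0,yaw]
    bot.grip(op)
    bot.move_ptp([x,y,max(z+100,170)],o); bot.movel([x,y,z],max_speed=110); st("at")
    bot.grip(0.0,eff); st("grip")
    bot.movel([x,y,zl],max_speed=130); st("lift")
E
python3 - <<'E'
from h import *
st()
for p in [(608.4,-178.7,20),(541.2,183,280)]: print(solve_ik(list(p),[np.pi,0,np.pi/2]))
pick(608.4,-178.7,20,np.pi/2,1.0,200)
for n in("wrist","scene"): cv2.imwrite(f"pics/{n}_g1.png",imaging.capture(n))
E
```

```text
t 3.08 tcp [470.3  58.9 299.9] op 1.002 F [-0.7  0.2  0.3]
[-0.40201858  0.67686061 -0.20146955  0.69246616  0.          1.16877775]
[ 0.19688054  0.34019528 -0.04706376  1.18353729  0.          1.76767687]
at t 6.52 tcp [ 609.  -178.9   20.8] op 0.997 F [ 0.1  0.1 -0.7]
grip t 6.86 tcp [ 608.8 -178.9   21. ] op 0.741 F [-1.6 -0.   6.5]
lift t 8.39 tcp [ 607.8 -178.5  199. ] op 0.737 F [ 1.   0.6 -1.7]
```

View pics/wrist_g1.png

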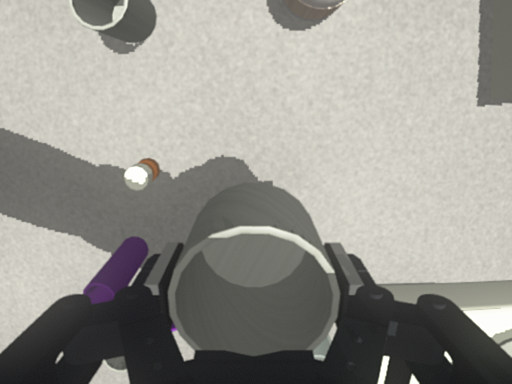

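View pics/scene_g1.png

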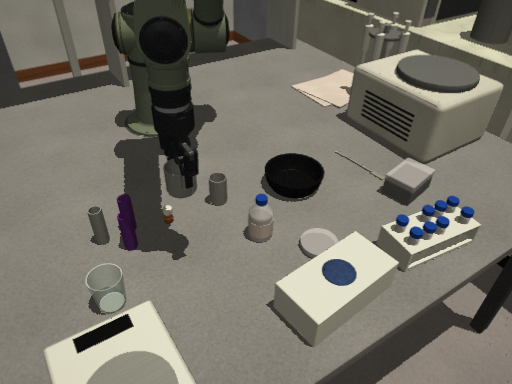

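The wide can is held level and centred between the jaws, with its rim around (252,310). The scene view shows nothing else disturbed. Next I place it in the bucket.

```bash
cat >> h.py <<'E'
def place(x,y,zf,yaw,op,zt,zup,thr=6):
    o=[np.pi,0,yaw]
    bot.move_ptp([x,y,zt],o); st("over")
    bot.movel([x,y,zf+12],max_speed=100); bot.dwell(.2); st("near")
    print(bot.movel([x,y,zf-3],max_speed=15,threshold=thr)); s=st("down"); return s
E
python3 - <<'E'
from h import *
place(541.2,183,26.5,np.pi/2,1,215,0)
for n in("wrist","side"): cv2.imwrite(f"pics/{n}_p1.png",imaging.capture(n))
E
```

```text
over t 9.87 tcp [541.8 182.1 215. ] op 0.739 F [-0.  -0.8 -3. ]
near t 11.98 tcp [541.5 183.1  38.8] op 0.738 F [-0.5  0.2 -2.1]
True
down t 12.72 tcp [541.1 183.   27. ] op 0.736 F [ 0.1 -0.7  4.1]
```

View pics/wrist_p1.png

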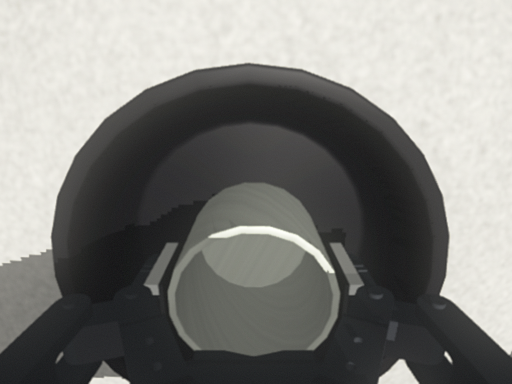

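View pics/side_p1.png

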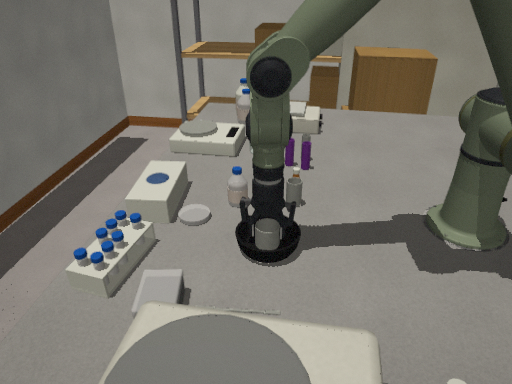

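The wide can touched the floor at the expected height and stands mid-bucket: around (252,300) in the wrist view and (267,235) in the side view. I release it, rise and measure.

```bash
python3 - <<'E'
from h import *
bot.grip(0.95); bot.dwell(.3); st("open")
bot.movel([541.2,183,120],max_speed=80)
bot.move_ptp([541.2,123,270],[np.pi,0,np.pi/2]); bot.dwell(.2)
m=imaging.camera_model("wrist"); im=imaging.capture("wrist"); cv2.imwrite("pics/w3.png",im); st()
import pickle; pickle.dump(m,open("m3.pkl","wb"))
q=proj(m,[541.2,183,66]); print(q, rimfit(im,m,q,66,32))
E
```

```text
open t 13.45 tcp [540.  182.8  26. ] op 0.947 F [-0.2 -0.6  0.4]
 t 15.72 tcp [540.4 123.4 268.3] op 0.952 F [ 0.2 -0.7  0. ]
[254.49110716 106.46330612] (array([541.7, 183.3,  30.1]), 90)
```

View pics/w3.png

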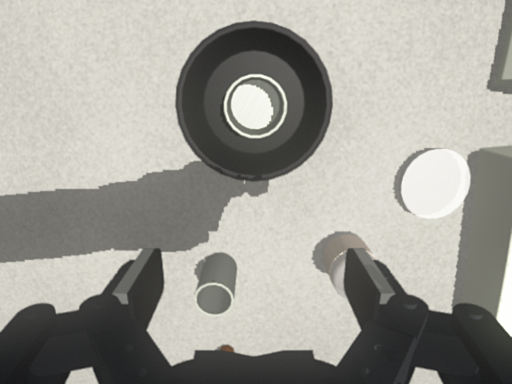

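The wide can is centred in the bucket at (256,106), measured at (541.7,183.3). The middle can is untouched at (215,299). I now pick the middle can.

```bash
python3 - <<'E'
from h import *
import pickle
m=pickle.load(open("m3.pkl","rb")); print(rimfit(cv2.imread("pics/w3.png"),m,(215,299),80,23.5))
pick(494,-34,59.,np.pi/2,0.85,200)
cv2.imwrite("pics/w_g2.png",imaging.capture("wrist"))
bot.move_ptp([541.7,183.3,240],[np.pi,0,np.pi/2]); st("over")
for n in("wrist","side"): cv2.imwrite(f"pics/{n}_o2.png",imaging.capture(n))
E
```

```text
(array([494. , -33.7,  22.3]), 38)
at t 17.93 tcp [494.7 -34.   59.6] op 0.853 F [ 0.6 -0.3  0. ]
grip t 18.29 tcp [494.4 -34.2  59.9] op 0.539 F [-2.1  0.2  5.7]
lift t 19.52 tcp [493.3 -33.9 199.2] op 0.534 F [-0.6  0.  -2.4]
over t 20.48 tcp [541.3 182.3 239.3] op 0.535 F [ 0.1 -0.4 -2.4]
```

View pics/wrist_o2.png

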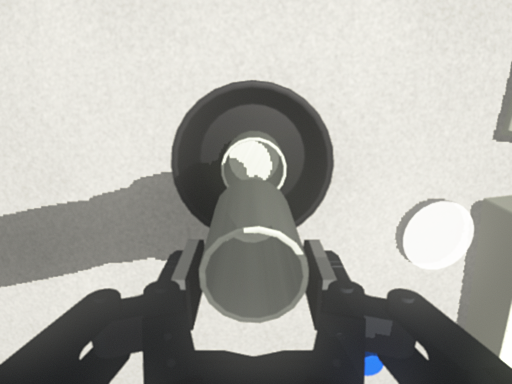

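View pics/side_o2.png

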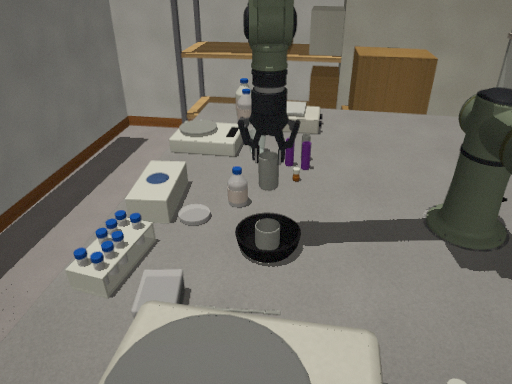

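The middle can is held upright with its rim at ~(254,275), and the wide can's rim is behind it at (254,163). I measure the held can's offset from the TCP.

```bash
python3 - <<'E'
from h import *
bot.dwell(.3); s=st()
m=imaging.camera_model("wrist"); im=imaging.capture("wrist")
z=s['tcp_pos'][2]+20.3
print(rimfit(im,m,proj(m,[s['tcp_pos'][0],s['tcp_pos'][1],z]),z,23.5), pt(m,(254,275),z))
print(rimfit(im,m,proj(m,[541.7,183.3,66]),66,32))
# back (far) lower edge of held can: bottom silhouette top pixel
b=z-80
print("bottom far pixel expected",proj(m,[s['tcp_pos'][0],s['tcp_pos'][1]+23.5,b]))
cv2.imwrite("pics/w_o2z.png",cv2.resize(im[120:340,150:350],None,fx=2.7,fy=2.7))
E
```

```text
t 20.88 tcp [541.8 182.5 240. ] op 0.537 F [ 0.1  0.2 -2.3]
(array([542.9, 182.8,  22.3]), 64) [542.84732329 184.63474441 260.33246765]
(array([541.9, 183.3,  30. ]), 56)
bottom far pixel expected [252.17129648 176.64159177]
```

View pics/w_o2z.png

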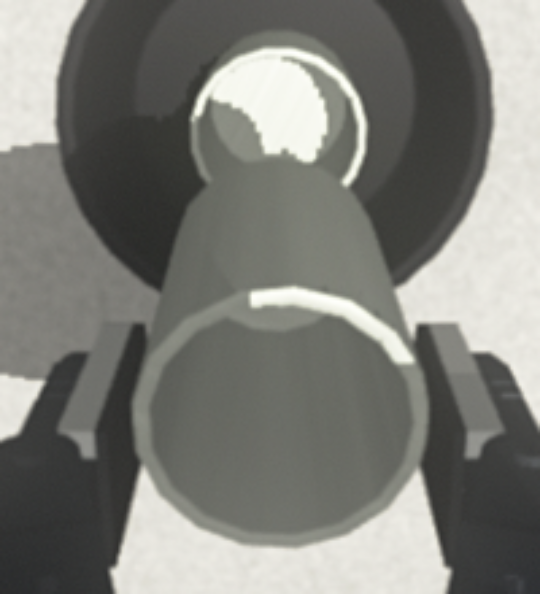

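The held can's bottom edge is where it should be for an upright can. Its offset from the TCP is about +1 mm in x, so I shift the target and lower it.

```bash
python3 - <<'E'
from h import *
place(541.0,183.2,69.8,np.pi/2,1,200,0)
for n in("wrist","side"): cv2.imwrite(f"pics/{n}_p2.png",imaging.capture(n))
E
```

```text
over t 21.21 tcp [539.3 182.8 198.8] op 0.538 F [ 0.   0.6 -2.1]
near t 22.74 tcp [541.4 183.3  82.4] op 0.535 F [ 0.2 -0.2 -1.3]
True
down t 23.5 tcp [540.8 183.2  70. ] op 0.532 F [-0.5 -0.3  5.2]
```

View pics/wrist_p2.png

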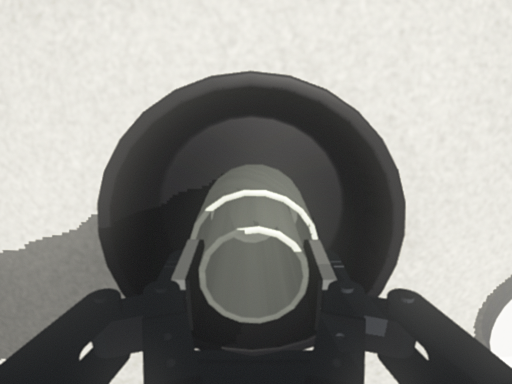

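The middle can is seated at the nominal depth inside the wide can, with its rim at (254,275). I release it and check.

```bash
python3 - <<'E'
from h import *
bot.grip(0.75); bot.dwell(.3); st("open")
bot.movel([541.0,183.2,160],max_speed=80)
bot.move_ptp([541.2,113,280],[np.pi,0,np.pi/2]); bot.dwell(.2)
m=imaging.camera_model("wrist"); im=imaging.capture("wrist"); cv2.imwrite("pics/w4.png",im); st()
print(rimfit(im,m,proj(m,[541.2,183,66]),66,32),rimfit(im,m,proj(m,[541.2,183,90]),90,23.5))
bot.grip(0.6)
bot.move_ptp([510,-400,290],[np.pi,0,1.21]); bot.dwell(.2)
m=imaging.camera_model("wrist"); im=imaging.capture("wrist"); cv2.imwrite("pics/w5.png",im); st()
q=proj(m,[480.7,-342.7,100]); print(q,rimfit(im,m,q,100,15.5))
E
```

```text
open t 24.22 tcp [539.7 183.   68.8] op 0.75 F [-1.4  0.7  0. ]
 t 26.38 tcp [540.4 113.5 278.4] op 0.749 F [-0.1  0.2 -0.4]
(array([541.7, 183.1,  30.1]), 90) (array([540.2, 183.6,  21.7]), 89)
 t 28.77 tcp [ 510.5 -399.2  290.1] op 0.599 F [-0.2  0.8  0.1]
[204.3331067  125.41933064] (array([ 480.4, -342.6,   13.8]), 89)
```

View pics/w4.png

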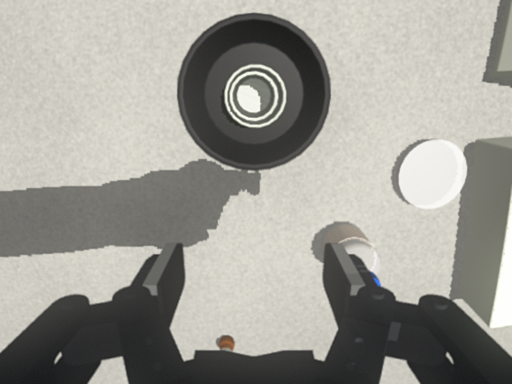

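View pics/w5.png

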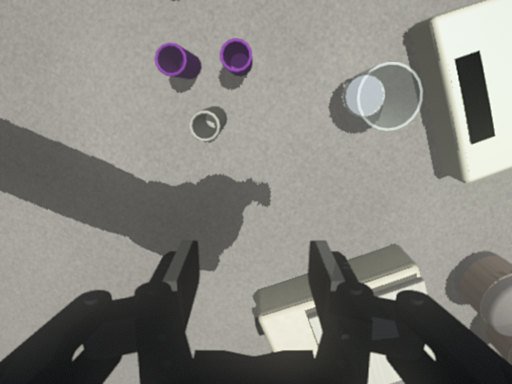

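View 4 shows the two rims concentric at (254,96), with the middle can 1.5 mm off. View 5 shows the narrow steel can at (205,125) and both purple cans above it, clear of the jaw line. I pick the narrow can.

```bash
python3 - <<'E'
from h import *
pick(480.5,-342.6,79.,1.21,0.6,260)
bot.move_ptp([540.2,183.6,260],[np.pi,0,np.pi/2]); bot.dwell(.3); s=st("over")
m=imaging.camera_model("wrist"); im=imaging.capture("wrist"); T=s['tcp_pos']
z=T[2]+20.3
print(rimfit(im,m,proj(m,[T[0],T[1],z]),z,15.5),rimfit(im,m,proj(m,[540.2,183.6,90]),90,23.5))
print("bottom far expected",proj(m,[T[0],T[1]+15.5,z-100]))
cv2.imwrite("pics/w6.png",im);cv2.imwrite("pics/w6z.png",cv2.resize(im[120:340,150:350],None,fx=2.7,fy=2.7))
cv2.imwrite("pics/side6.png",imaging.capture("side"))
E
```

```text
at t 30.62 tcp [ 481.  -343.2   79.8] op 0.596 F [ 0.5 -0.8  0.1]
grip t 30.94 tcp [ 481.  -343.1   80.1] op 0.346 F [-0.2  1.2  4.9]
lift t 32.48 tcp [ 480.1 -342.3  259.1] op 0.348 F [ 0.6 -0.1 -1.1]
over t 34.7 tcp [540.4 183.  260. ] op 0.345 F [-0.3 -0.1 -0.7]
(array([541.4, 182.5,  14.7]), 67) (array([540.1, 183.5,  21.9]), 58)
bottom far expected [252.34291512 180.72435653]
```

View pics/w6z.png

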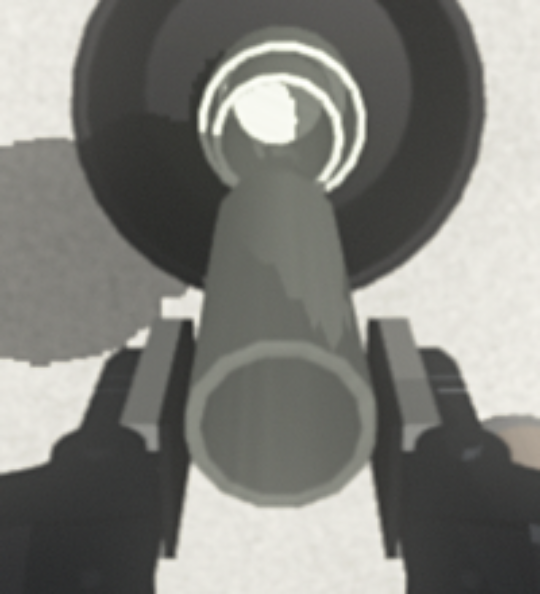

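View pics/side6.png

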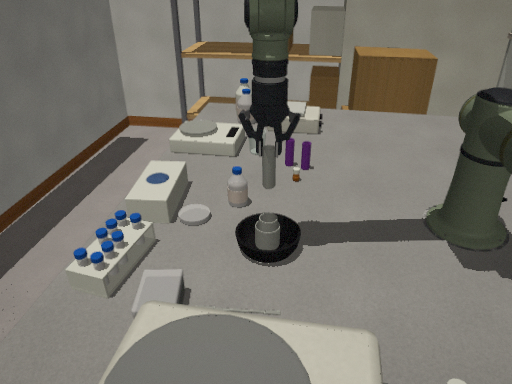

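The narrow can is held upright, with its rim at ~(254,276) and its bottom edge at (254,183). That puts it about 1.2 mm off in x and y, so I correct the target and insert it.

```bash
python3 - <<'E'
from h import *
x,y,o=539.2,184.4,[np.pi,0,np.pi/2]
bot.movel([x,y,195],max_speed=100); bot.dwell(.3); st()
# check just above the rim (bottom z ~115)
m=imaging.camera_model("wrist"); im=imaging.capture("wrist"); s=bot.get_state()
cv2.imwrite("pics/w7.png",im)
cv2.imwrite("pics/w7z.png",cv2.resize(im[120:340,150:350],None,fx=2.7,fy=2.7))
E
```

```text
t 35.9 tcp [539.5 184.5 195.5] op 0.347 F [-1.1  0.9 -0.5]
```

View pics/w7z.png

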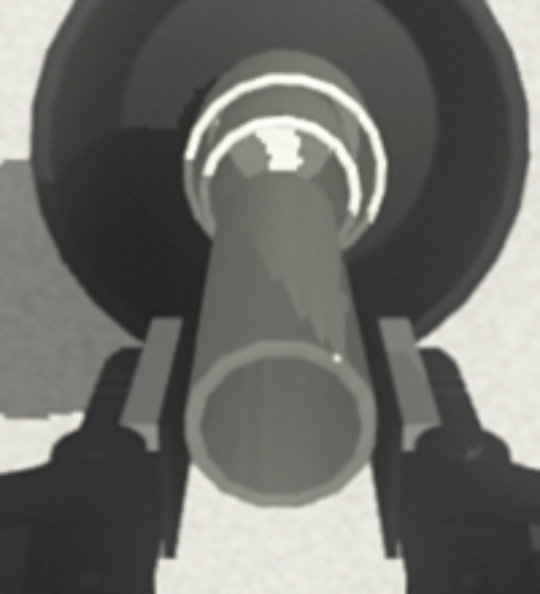

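The narrow can's bottom lines up sideways with the middle can's mouth, both centred near column 254. I lower it with a force guard.

```bash
python3 - <<'E'
from h import *
x,y=539.2,184.4
print(bot.movel([x,y,165],max_speed=40,threshold=6)); st()
print(bot.movel([x,y,106],max_speed=40,threshold=6)); st()
if bot.get_state()['tcp_pos'][2]<109:
    bot.dwell(.2); print(bot.movel([x,y,91.5],max_speed=15,threshold=6)); st()
for n in("wrist","side"): cv2.imwrite(f"pics/{n}_p3.png",imaging.capture(n))
E
```

```text
False
 t 36.85 tcp [539.4 184.4 165.2] op 0.344 F [ 0.   0.1 -0.2]
False
 t 38.48 tcp [539.4 184.4 106.3] op 0.35 F [ 0.2  1.1 -0.2]
True
 t 39.43 tcp [539.1 184.4  94.1] op 0.347 F [-0.6 -0.1  5.2]
```

View pics/wrist_p3.png

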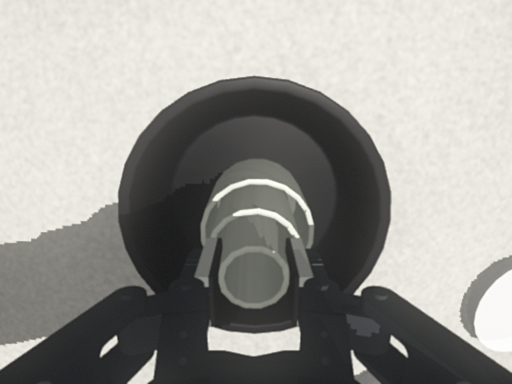

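It touched down at z 94.1 against 94 expected, so it is fully seated. I release it and verify.

```bash
python3 - <<'E'
from h import *
bot.grip(0.55); bot.dwell(.3); st("open")
bot.movel([539.2,184.4,190],max_speed=80)
bot.move_ptp([541.2,103,300],[np.pi,0,np.pi/2]); bot.dwell(.4)
m=imaging.camera_model("wrist"); im=imaging.capture("wrist"); cv2.imwrite("pics/w8.png",im); st()
for z,r in ((66,32),(90,23.5),(114,15.5)): print(rimfit(im,m,proj(m,[540.2,183.5,z]),z,r))
for n in ("scene","side"): cv2.imwrite(f"pics/{n}8.png",imaging.capture(n))
E
```

```text
open t 40.14 tcp [538.2 184.2  93.1] op 0.55 F [ 0.3 -0.2  1.3]
 t 42.56 tcp [541.  103.4 299.5] op 0.548 F [ 0.9  0.5 -0.5]
(array([541.7, 183.1,  30.1]), 90)
(array([540.1, 183.4,  21.9]), 85)
(array([538.3, 184.3,  13.8]), 89)
```

View pics/w8.png

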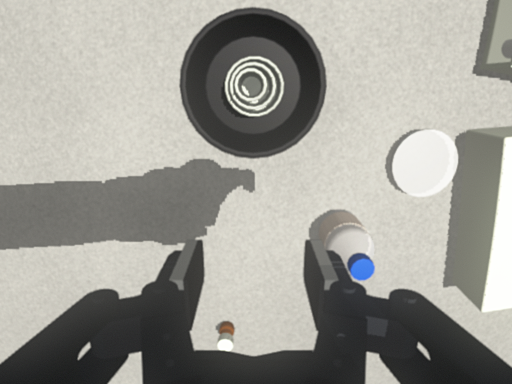

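View pics/scene8.png

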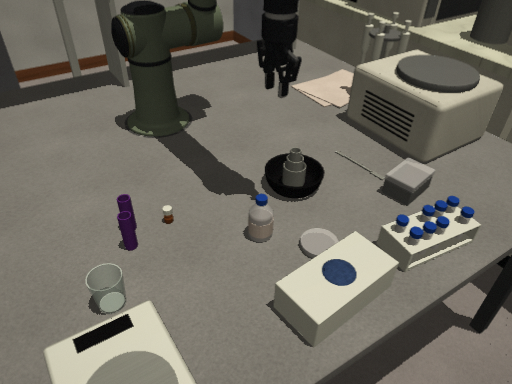

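View pics/side8.png

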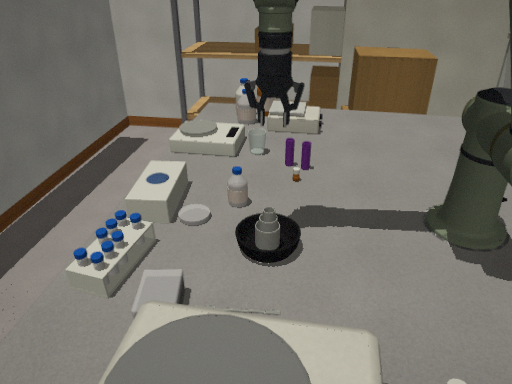

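All three cans stand nested in the bucket: three concentric rims at (254,86) in the wrist view, stepped and upright in the scene and side views. The bystanders are at their starting pixels and the robot is clear, so I hand the job in.

```bash
python3 -c "
from bench import bot
bot.sign_off()"
```

```text
the job is handed in; nothing more can be done
```

The three cans are nested in the middle of the black bucket, and I handed the job in at about 42.6 s of the 72 s allowed. No verdict was reported. I lowered each can until the arm felt contact, and each touched within 0.5 mm of the expected height before I let go.

**Last checks, from the wrist camera after release:**

| Can | Measured centre (x, y in mm) | Offset |
|---|---|---|
| Widest | (541.7, 183.1) | about 0.5 mm from the bucket centre (limit 20 mm) |
| Middle-sized | (540.1, 183.4) | about 1.6 mm from the widest can (limit 8 mm) |
| Narrowest | (538.3, 184.3) | about 2.0 mm from the middle-sized can (limit 8 mm) |

- **Upright and seated:** all three look upright and fully down in the wrist, scene and side views.
- **Bystanders:** those visible in the before and after pictures look unmoved, including the purple decoys. I compared them by eye and did not measure them.
- **Disagreements:** rough first positions from the scene and side cameras differed by about 10–20 mm. I used the wrist views instead, which agreed to about 0.5 mm. No check failed.

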